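# Wedge the drooping converter carrier level

## Task

The hinged carrier plate with the power-converter board droops at its front. Pick up the long wooden wedge, set it thin end first under the middle of the carrier's front lip, and push it in until the carrier sits level against its two stops and the wedge is firmly tight, then let go of it. Go by feel and do not ram it: slow, with a firm push of about 15 N at the end; leave the other things on the bench where they are.

Things in the scene. Friction and masses are not known exactly. Their poses are not given: they have to be found in the camera images.
- wedge: loose plain dark wooden wedge, 50 g: 120 mm long, 30 wide, flat underside, 3 mm thick at the thin end rising evenly (1 in 5) to 27 mm at the upright tail face. Origin: centre of the underside. x points along it to the thin end, z up. Starts on the bench left or right of the fixture. The plain flat bar of the same wood is not it
- wedge_grip (a point): where to grip the wedge: on its mid-line, 40 mm from the tail face, 80 mm from the thin end, half-way up (9.5 mm above the underside; the wedge is 19 mm high and 30 mm wide there). Axes as the wedge
- wedge_tip (a point): middle of the bottom edge of the wedge's thin end, 80 mm ahead of wedge_grip along x. Axes as the wedge
- under_lip (a point): point of the fixed fixture at bench height, below the middle of the carrier's front lip. x points inwards, lip to hinge (the way to push), z up. Stop posts 77 to 100 mm to either side, 50 mm high. A polished steel sole plate, from 120 mm before to 90 mm behind and 45 mm to either side of this point, carries the wedge; its top is 1 to 8 mm above the bench, unmeasured: feel for it
- carrier: aluminium carrier plate, 160 mm wide, with a converter board, 0.65 to 1 kg in all. Origin on its hinge, 150 mm behind the lip, 27 mm above the bench. x from lip to hinge, z upright when level. Starts drooping 0.06 rad. When level it meets rigid stops under the lugs and the push rises steeply. Its front 80 mm stays under 65 mm above the bench
- lip (a point): middle of the underside of the carrier's front lip, a polished round steel bar 8 mm thick, 144 mm long, across the carrier's front. 22 mm above the bench when level, 13 mm when drooping. Axes as the carrier. Lifting it on the wedge takes a push of some 2 to 7 N before the stops are met. Friction keeps the wedge where it is left
- battery_top (a point): top centre of a loose block battery 26 x 17 x 45 mm, standing about 90 mm to one side of the mid-line, 75 to 105 mm before under_lip; leave it
- cap_top (a point): top centre of a loose black can capacitor, 26 mm across, 36 mm high, standing likewise on the other side; leave it
- spacer_mid (a point): centre of a loose plain dark wooden bar, 100 x 40 x 15 mm, even in thickness; leave it
- coil: small loose copper ring coil, 44 mm across, 16 mm high, far left; origin under its centre; leave it
- scrapjar: loose clear plastic cup, 72 mm across, 45 mm high, far right; origin under its centre; leave it
Mind the look-alikes: they are no part of the job. What is shaped like the wedge but green or turquoise is not meant.

How it is judged:
By the outcome, as a careful person would: the job done as asked, in the order asked, and still so for the second after the job is handed in, with the robot touching nothing.
It also fails if it takes over 67 s, if anything falls off the work surface, if the arm or the gripper's body presses on something with over 40 N, if the wrist force passes 120 N, or if a joint passes its speed limit or range.

## Robot

A 6-joint arm with a two-finger parallel gripper is mounted at the origin on the work surface. World frame = base frame: x ahead of the robot, y to its left, z up, the work surface at z = 0. Lengths are in m, angles in rad, forces in N, time in s.
With the tool pointing down it reaches from about 0.25 to 0.8 m from the base axis. Payload 3.9 kg.
Tool frame: the origin (TCP) lies on the centre line of the jaws, within the pads' length; the fingertips stand 11 mm ahead of it and the grasp point (between the pads) lies 8 mm behind it (nose_length is the distance from the TCP to the fingertips, in m); z points along the fingers, y is the direction in which the jaws open and shut (so a half turn about z gives the same grasp; the last joint's range is limited). The gripper opens to 85 mm and grips with 20 to 120 N. Pads are 22 mm wide; open, the fingers measure 114 mm over their backs; the gripper's body (76 mm by 85 mm) begins 54 mm behind the grasp point. The pads swing forward as they close: fully open they stand 13 mm farther back than shut.
Start: joints at [-1.157, 0.26, -0.138, 1.173, 0, 1.571], TCP at [0.211, -0.481, 0.242] pointing down, gripper open.
Joint ranges: [-2.78, 2.78], [-0.83, 1.72], [-1.28, 1.37], [-1.9, 2.12], [-1.57, 1.48], [-3.14, 3.14]. Speed limits (rad/s): [2.57, 2.57, 3.14, 3.14, 3.14, 3.14].

## Interface

Orientations are given as a unit quaternion [w, x, y, z].
In Python, from cell import read_state, get_image, hand_in, silhouettes, nose_length gives the robot as it stands.
- The arm moves only by the tool jog_arm, never from a script. Its argument "moves" is a list of rows, each a list of 3 entries, a list of its own where there are three numbers: the turn, a rotation vector about the world's x, y, z in rad, then the shift along the world's x, y, z in mm, then the opening, from -1 (shut) to 1 (fully open). A call has 1 to 12 rows; each row is the pose to reach, as a shift and turn from the pose measured when the call began; what a row does not reach only later rows make up. A row lasts 1/12 s, in which the tool goes at most 41.7 mm and 7.16 degrees, less where a joint would pass 70% of its speed; a pose out of reach is approached as far as the arm can. A call with a gripper value outside its range is refused whole. The fingers move at their own pace and stop on an object; "force" is the grip in N (left out, the last holds). Time passes only in rows, so rows that repeat a pose let the fingers close. It gives the time, the measured TCP pose, the force and the opening at its end, in the units of the state.
- read_state(): the state, without advancing time (a new reading comes with each control period).
- get_image(name): name is "side" or "top" or "wrist"; returns a dict with "img" (400x640x3 uint8, red, green, blue), "camera_matrix" (3x3 intrinsics, pixels), "R" (3x3) and "t" (3): a world point X has camera coordinates R X + t; the wrist camera has in their place "T_tool_cam" (4x4, takes a point from camera to tool coordinates, whose origin is the TCP and whose axes are the flange's). Camera axes: x right, y down, z forward; pixel columns grow to the right and rows downward; lengths in m; the calibration is good to about 2 mm. The wrist camera is an equidistant fisheye: a pixel r from the principal point sees the ray r / f radians off the axis. A picture is of the moment at which its call begins: read the wrist's pose just before it. There is no depth.
- hand_in(): hands the job in, once; it reports no verdict.
Trained networks look in the newest picture that a camera, given by its name, has taken for a name from the list of things; names that differ only in an ending like _2 or _b are one class to them, and where a whole thing is asked for, a point or a joint stands for the part that bears it (a point fixed in the world has none). Each returns a list of dicts, best first, with "score" (0 to 1); they miss things now and then, are a little off and sometimes report something else, mostly with a low value. They report only what shows in the picture. A call takes as long as a camera call. They do not tell look-alikes from the thing itself.
- silhouettes(camera, name): "pixels" (400x640 bool, what is visible of it) and "at" ([column, row] in pixels, amid what is visible of it).
The state is a dict: "clock": time; "qpos": joint angles; "qvel": joint speeds; "effort": joint torques, N m; "tcp_pos": TCP position; "ee_rot": TCP orientation; "ft_force": force on the tool from outside, world axes, zero at the start; "ft_torque": the same for the moment, N m; "gripper_width": opening from 0.0 (shut) to 1.0 (fully open).
Only numpy, scipy, OpenCV 4.12 (cv2) and the standard library are available. Lean on these libraries where they do the work, as an engineer would, in place of code of your own. Each camera call takes 0.05 s, during which the arm holds its last target.

## Working session

There is one attempt and no reset: what is moved stays moved. The work goes in short steps, Python scripts to look and compute and a tool call to move; the robot and the scene stay as the last step left them, time stands still between calls to the robot, and variables do not carry over. Pictures are saved under pics/ and viewed, and the job is handed in when it is done.

Besides the shell and the picture viewer there is one more tool, called after "Call:" as name(argument=value, ...) on one line, values as JSON. jog_arm: Moves the arm, as the interface text tells. Its arguments: {"type":"object","properties":{"moves":{"type":"array"},"force":{"type":"number"}},"required":["moves"]}

```bash
ls; mkdir -p pics; python3 - <<'E'
from cell import *
import cv2,numpy as np,pickle
s=read_state(); print({k:np.round(v,3).tolist() for k,v in s.items()}, nose_length)
d={}
for n in ["side","top","wrist"]:
    g=get_image(n); d[n]=g
    cv2.imwrite(f"pics/{n}0.png",g["img"][:,:,::-1])
    for k in g:
        if k!="img": print(n,k,np.round(g[k],4).tolist())
for n in ["wedge","carrier","lip","battery_top","cap_top","spacer_mid","coil","scrapjar"]:
    for c in ["side","top"]:
        r=silhouettes(c,n)
        d[c+n]=r
        print(n,c,[(round(x["score"],2),np.round(x["at"]).tolist(),int(x["pixels"].sum())) for x in r][:5])
pickle.dump(d,open("d0.pkl","wb"))
print(read_state()["clock"])
E
```

```text
pics
{'clock': 0.0, 'qpos': [-1.157, 0.261, -0.139, 1.173, 0.0, 1.571], 'qvel': [-0.002, -0.0, -0.0, 0.001, -0.001, -0.002], 'effort': [-0.0, -40.568, 25.392, 0.019, 0.0, 0.0], 'tcp_pos': [0.211, -0.48, 0.241], 'ee_rot': [-0.001, 0.979, 0.205, -0.0], 'ft_force': [0.404, -0.519, -0.01], 'ft_torque': [-0.013, 0.002, 0.025], 'gripper_width': 0.995} 0.011
side camera_matrix [[378.0806, 0.0, 323.0604], [0.0, 378.0806, 195.1837], [0.0, 0.0, 1.0]]
side R [[-0.9678, -0.2514, -0.0097], [-0.1652, 0.6639, -0.7293], [0.1898, -0.7042, -0.6841]]
side t [0.4894, 0.1378, 1.1328]
top camera_matrix [[423.8901, 0.0, 320.9197], [0.0, 423.8901, 194.5895], [0.0, 0.0, 1.0]]
top R [[0.0198, -0.9996, 0.0215], [-0.9865, -0.023, -0.1623], [0.1627, -0.018, -0.9865]]
top t [-0.0119, 0.4874, 1.3086]
wrist camera_matrix [[309.7069, 0.0, 321.2687], [0.0, 309.7069, 201.0038], [0.0, 0.0, 1.0]]
wrist T_tool_cam [[0.0, -0.9578, -0.2873, 0.0733], [1.0, -0.0001, 0.0003, 0.0009], [-0.0003, -0.2873, 0.9578, -0.1305], [0.0, 0.0, 0.0, 1.0]]
wedge side [(0.67, [244.0, 259.0], 425), (0.57, [287.0, 292.0], 604), (0.56, [392.0, 322.0], 659)]
wedge top [(0.71, [247.0, 131.0], 317), (0.7, [317.0, 153.0], 2323), (0.68, [213.0, 271.0], 424), (0.64, [223.0, 187.0], 364)]
carrier side [(0.79, [289.0, 205.0], 1705)]
carrier top [(0.66, [318.0, 151.0], 2294)]
lip side [(0.83, [283.0, 206.0], 1868)]
lip top [(0.88, [318.0, 154.0], 2250)]
battery_top side [(0.59, [392.0, 138.0], 258), (0.48, [347.0, 204.0], 59)]
battery_top top [(0.53, [274.0, 200.0], 52)]
cap_top side [(0.62, [350.0, 202.0], 86)]
cap_top top [(0.59, [330.0, 211.0], 46)]
spacer_mid side [(0.65, [343.0, 155.0], 285)]
spacer_mid top [(0.72, [412.0, 197.0], 413)]
coil side [(0.77, [340.0, 345.0], 270)]
coil top [(0.62, [184.0, 236.0], 150)]
scrapjar side [(0.69, [322.0, 244.0], 140), (0.63, [393.0, 139.0], 283)]
scrapjar top [(0.82, [450.0, 244.0], 438)]
0.95
```

```bash
python3 - <<'E'
import cv2
a=cv2.imread("pics/top0.png")[80:330,140:480]; cv2.imwrite("pics/top0c.png",cv2.resize(a,None,fx=2.3,fy=2.3,interpolation=cv2.INTER_CUBIC))
a=cv2.imread("pics/side0.png")[100:380,150:500]; cv2.imwrite("pics/side0c.png",cv2.resize(a,None,fx=2.1,fy=2.1,interpolation=cv2.INTER_CUBIC))
E
```

```text
(no output)
```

View pics/top0c.png

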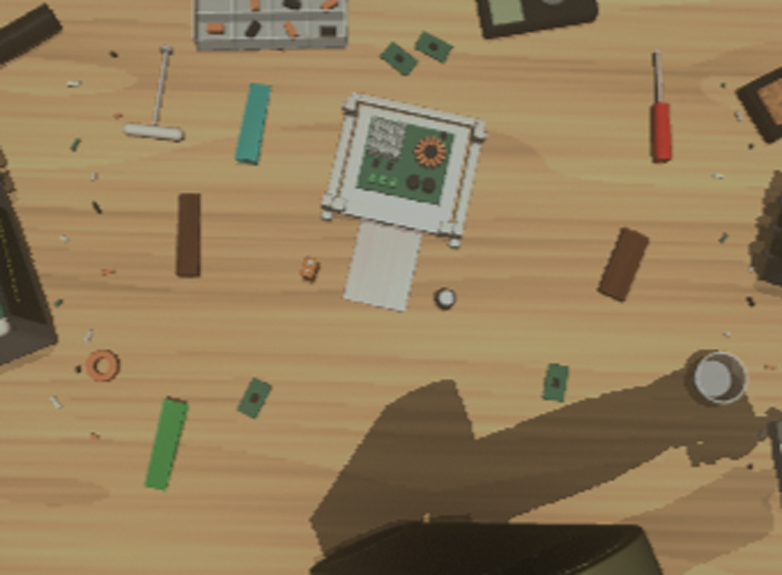

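View pics/side0c.png

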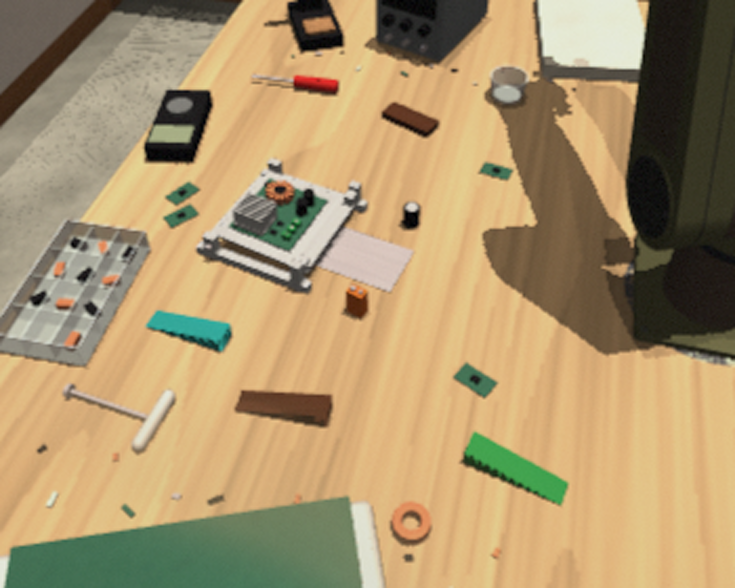

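View pics/wrist0.png

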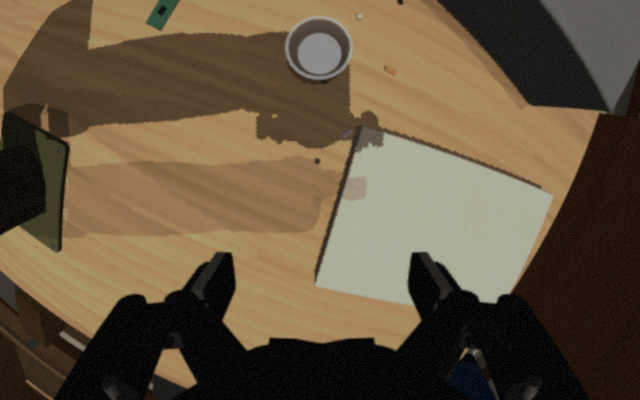

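The plain dark-brown wedge lies left of the fixture at top-crop (188,235). In the side view its thick tail is at crop (331,410), towards the robot, and its thin end is at crop (238,403). The short bar at the right is the spacer. The sole plate runs out of the fixture front, with the battery to its left and the capacitor to its right.

```bash
cat > h.py <<'E'
import numpy as np,cv2,pickle
from scipy.spatial.transform import Rotation as Ro
from scipy.optimize import minimize
def proj(g,X,pose=None):
    X=np.atleast_2d(X)
    K=g["camera_matrix"]
    if "R" in g:
        c=X@np.array(g["R"]).T+g["t"]; return c[:,:2]/c[:,2:]*[K[0,0],K[1,1]]+[K[0,2],K[1,2]]
    p,q=pose; Rt=Ro.from_quat([q[1],q[2],q[3],q[0]]).as_matrix()
    xt=(X-p)@Rt; T=np.array(g["T_tool_cam"]); c=(xt-T[:3,3])@T[:3,:3]
    th=np.arctan2(np.hypot(c[:,0],c[:,1]),c[:,2]); ph=np.arctan2(c[:,1],c[:,0])
    return np.c_[np.cos(ph),np.sin(ph)]*(th*K[0,0])[:,None]+[K[0,2],K[1,2]]
def toplane(g,uv,z,pose=None):
    out=[]
    K=g["camera_matrix"]
    for u in np.atleast_2d(uv):
        a=(np.array(u)-[K[0,2],K[1,2]])/K[0,0]
        if "R" in g:
            R=np.array(g["R"]); d=R.T@np.r_[a,1]; o=-R.T@np.array(g["t"])
        else:
            p,q=pose; Rt=Ro.from_quat([q[1],q[2],q[3],q[0]]).as_matrix(); T=np.array(g["T_tool_cam"])
            th=np.hypot(*a); dc=np.r_[a/max(th,1e-9)*np.sin(th),np.cos(th)]
            d=Rt@T[:3,:3]@dc; o=p+Rt@T[:3,3]
        out.append(o+d*(z-o[2])/d[2])
    return np.array(out)
W=np.array([[-60,-15,0],[-60,15,0],[60,-15,0],[60,15,0],[-60,-15,27],[-60,15,27],[60,-15,3],[60,15,3]])/1000
def place(V,x,y,a,z=0):
    c,s=np.cos(a),np.sin(a); return V@np.array([[c,s,0],[-s,c,0],[0,0,1]])+[x,y,z]
def mask(uv,sc=4):
    m=np.zeros((400*sc,640*sc),np.uint8)
    h=cv2.convexHull(((uv+0.5)*sc).astype(np.float32)).astype(np.int32)
    cv2.fillConvexPoly(m,h,1); return cv2.resize(m.astype(np.float32),(640,400),interpolation=cv2.INTER_AREA)
def fit(obs,V,x0):  # obs list of (g,pix,pose)
    def f(p):
        e=0
        for g,px,po in obs:
            m=mask(proj(g,place(V,*p),po)); e+=1-np.minimum(m,px).sum()/np.maximum(m,px).sum()
        return e
    S=np.array([[0,0,0],[.01,0,0],[0,.01,0],[0,0,.1]])
    r=minimize(f,x0,method="Nelder-Mead",options=dict(initial_simplex=np.array(x0)+S,xatol=1e-5,fatol=1e-5,maxiter=400)); return r.x,r.fun
E
python3 - <<'E'
from h import *
d=pickle.load(open("d0.pkl","rb")); t,s=d["top"],d["side"]
wt=d["topwedge"][3]["pixels"]*1.; 
for x in d["sidewedge"]: print(x["at"],toplane(s,x["at"],.01))
print(toplane(t,d["topwedge"][3]["at"],.01))
ws=min(d["sidewedge"],key=lambda x:abs(x["at"][0]-287))["pixels"]*1.
x0=toplane(t,d["topwedge"][3]["at"],.01)[0]
for obs in ([(t,wt,None)],[(s,ws,None)],[(t,wt,None),(s,ws,None)]):
    for a in (0,np.pi): print(np.round(fit(obs,W,[x0[0],x0[1],a]),4) if 0 else [np.round(k,4) for k in fit(obs,W,[x0[0],x0[1],a])])
c=lambda l:np.array(l)/2.3+[140,80]-.5
print("sole top",toplane(t,c([(344,299),(406,311),(421,233),(358,220)]),.004))
cs=lambda l:np.array(l)/2.1+[150,100]-.5
print("sole side",toplane(s,cs([(390,290),(412,252)]),.004))
for n in ["battery_top","cap_top","spacer_mid"]:
    z={"b":.045,"c":.036,"s":.015}[n[0]]
    print(n,toplane(t,d["top"+n][0]["at"],z),[toplane(s,k["at"],z) for k in d["side"+n]])
print("posts",toplane(t,c([(326,212),(456,240)]),.05))
E
```

```text
[244.3, 259.1] [[0.67411231 0.24632481 0.01      ]]
[287.4, 292.0] [[0.52022125 0.31872214 0.01      ]]
[391.6, 321.8] [[0.24303677 0.33587969 0.01      ]]
[[0.51073822 0.31638616 0.01      ]]
[array([0.5299, 0.3237, 0.0678]), np.float64(0.0638)]
[array([0.5238, 0.3229, 3.1512]), np.float64(0.1397)]
[array([0.526 , 0.3216, 0.0583]), np.float64(0.053)]
[array([0.5221, 0.3215, 3.2498]), np.float64(0.2096)]
[array([0.5267, 0.3226, 0.0485]), np.float64(0.1803)]
[array([0.5237, 0.3229, 3.1963]), np.float64(0.3695)]
sole top [[ 0.44210289  0.10022618  0.004     ]
 [ 0.42703596  0.01245371  0.004     ]
 [ 0.53952014 -0.00654244  0.004     ]
 [ 0.5562885   0.08388036  0.004     ]]
sole side [[0.44164331 0.09998808 0.004     ]
 [0.42658269 0.01905392 0.004     ]]
battery_top [[0.4653913  0.14503732 0.045     ]] [array([[ 0.33679995, -0.40344449,  0.045     ]]), array([[ 0.42989442, -0.00698843,  0.045     ]])]
cap_top [[ 0.43709917 -0.03072655  0.036     ]] [array([[ 0.42458138, -0.02804696,  0.036     ]])]
spacer_mid [[ 0.49061956 -0.29705722  0.015     ]] [array([[ 0.50287875, -0.29147343,  0.015     ]])]
posts [[ 0.55679903  0.12632765  0.05      ]
 [ 0.52170316 -0.05403525  0.05      ]]
```

Call:
jog_arm(moves=[[[0,0,-0.05],[20,45,2],1],[[0,0,-0.1],[40,80,5],1],[[0,0,-0.15],[58,120,8],1],[[0,0,-0.2],[75,160,10],1],[[0,0,-0.25],[93,200,12],1],[[0,0,-0.3],[110,238,14],1],[[0,0,-0.35],[128,276,16],1],[[0,0,-0.4],[146,314,18],1],[[0,0,-0.45],[164,352,20],1],[[0,0,-0.5],[182,390,22],1],[[0,0,-0.55],[200,428,24],1],[[0,0,-0.58],[215,466,26],1]])

```text
clock: 1.95
tcp_pos: [0.4183, -0.047, 0.268]
ee_rot: [-0.012, 0.998, -0.064, 0.001]
ft_force: [0.0, -0.4, 0.5]
gripper_width: 1.002
```

Call:
jog_arm(moves=[[[0,0,0],[15,30,0],1],[[0,0,0],[22,50,0],1],[[0,0,0],[22,50,0],1],[[0,0,0],[22,50,0],1]])

```text
clock: 2.28
tcp_pos: [0.4371, -0.027, 0.2678]
ee_rot: [-0.024, 0.999, -0.047, 0.001]
ft_force: [-1.1, -0.0, -0.3]
gripper_width: 0.995
```

```bash
cat > look.py <<'E'
import sys
from h import *
from cell import *
tag=sys.argv[1]; cam=sys.argv[2]
s=read_state(); g=get_image(cam); s2=read_state()
g["pose"]=(np.array(s["tcp_pos"]),np.array(s["ee_rot"])); g["pose2"]=(np.array(s2["tcp_pos"]),np.array(s2["ee_rot"]))
print(np.round(s["clock"],2),np.round(s["tcp_pos"],4),np.round(s["ee_rot"],4),"v",np.round(np.abs(s["qvel"]).max(),3),"F",np.round(s["ft_force"],2),"M",np.round(s["ft_torque"],2),"w",round(s["gripper_width"],3))
print("after",np.round(s2["tcp_pos"],4))
for n in sys.argv[3:]:
    g["sil_"+n]=silhouettes(cam,n); print(n,[(round(x["score"],2),np.round(x["at"]).tolist(),int(x["pixels"].sum())) for x in g["sil_"+n]])
pickle.dump(g,open(tag+".pkl","wb")); cv2.imwrite(f"pics/{tag}.png",g["img"][:,:,::-1])
E
python3 look.py w1 wrist
```

```text
2.28 [ 0.4371 -0.027   0.2678] [-2.350e-02  9.986e-01 -4.680e-02  6.000e-04] v 0.021 F [-1.09 -0.01 -0.31] M [-0.03  0.03  0.01] w 0.995
after [ 0.4368 -0.0273  0.2678]
```

View pics/w1.png

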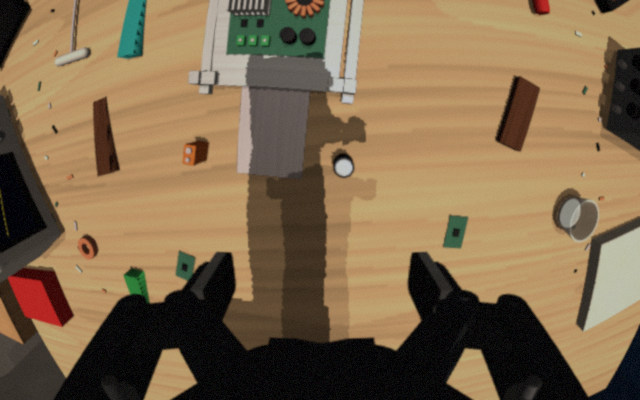

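```bash
python3 - <<'E'
from cell import *
import numpy as np,cv2
s=read_state(); print(np.round(s["qpos"],3))
a=cv2.imread("pics/w1.png")[0:190,170:380]; cv2.imwrite("pics/w1c.png",cv2.resize(a,None,fx=3.6,fy=3.1,interpolation=cv2.INTER_CUBIC))
E
```

```text
[-0.096  0.1   -0.275  1.197  0.047  3.14 ]
```

View pics/w1c.png

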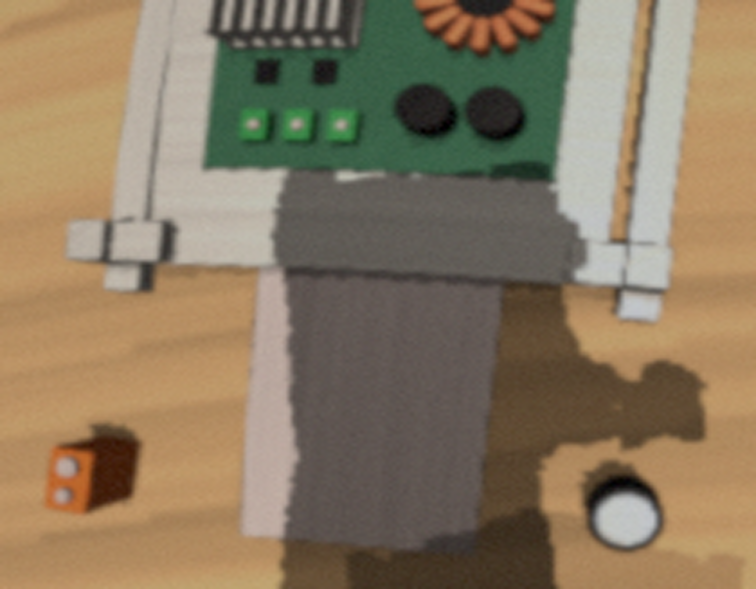

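```bash
python3 - <<'E'
from h import *
g=pickle.load(open("w1.pkl","rb"));P=g["pose2"]
c=lambda l:np.array(l)/[3.6,3.1]+[170,0]-.5
q=toplane(g,c([(242,535),(478,550),(500,285),(257,270)]),.004,P);print("sole",q)
print("edge angs",np.arctan2(*(q[3]-q[0])[[1,0]]),np.arctan2(*(q[2]-q[1])[[1,0]]), np.arctan2(*(q[0]-q[1])[[0,1]])*-1, np.linalg.norm((q[0]-q[1])[:2]))
# carrier/lip bar top edge at front: ends
q=toplane(g,c([(160,265),(585,282)]),.022,P);print("lip front",q, np.linalg.norm(q[0]-q[1]),-np.arctan2(*(q[0]-q[1])[[0,1]]))
q=toplane(g,c([(127,272),(638,298)]),.05,P);print("posts",q, np.linalg.norm(q[0]-q[1]),-np.arctan2(*(q[0]-q[1])[[0,1]]),q.mean(0))
print("batt",toplane(g,c([(65,480)]),.045,P),"cap",toplane(g,c([(625,512)]),.036,P))
E
```

```text
sole [[ 0.44285232  0.09831469  0.004     ]
 [ 0.42789752  0.01012141  0.004     ]
 [ 0.53715042 -0.00898209  0.004     ]
 [ 0.55516146  0.07749918  0.004     ]]
edge angs -0.1832616949087221 -0.17310568959221406 -0.16797080599381273 0.08945223111391223
lip front [[ 0.56132369  0.10762725  0.022     ]
 [ 0.53430145 -0.03863141  0.022     ]] 0.1487339763422994 -0.1826963651113426
posts [[ 0.55696214  0.10860481  0.05      ]
 [ 0.52531455 -0.05447029  0.05      ]] 0.1661176074603938 -0.1916849043458648 [0.54113834 0.02706726 0.05      ]
batt [[0.47934856 0.14637766 0.045     ]] cap [[ 0.44525396 -0.04399373  0.036     ]]
```

Call:
jog_arm(moves=[[[0,0,0.12],[0,25,0],1],[[0,0,0.24],[5,50,-5],1],[[0,0,0.36],[10,80,-10],1],[[0,0,0.48],[15,110,-15],1],[[0,0,0.6],[20,140,-20],1],[[0,0,0.72],[20,170,-25],1],[[0,0,0.84],[20,200,-30],1],[[0,0,0.96],[20,230,-35],1],[[0,0,1.08],[20,260,-40],1],[[0,0,1.2],[20,290,-45],1],[[0,0,1.32],[20,310,-50],1],[[0,0,1.44],[20,325,-50],1]])

```text
clock: 3.33
tcp_pos: [0.4564, 0.2976, 0.2167]
ee_rot: [-0.018, 0.78, 0.625, -0.016]
ft_force: [0.3, -0.1, 0.1]
gripper_width: 0.999
```

Call:
jog_arm(moves=[[[0,0,0.12],[0,0,0],1],[[0,0,0.24],[0,0,0],1],[[0,0,0.36],[0,0,0],1],[[0,0,0.48],[0,0,0],1],[[0,0,0.6],[0,0,0],1],[[0,0,0.72],[0,0,0],1],[[0,0,0.84],[0,0,0],1],[[0,0,0.96],[0,0,0],1],[[0,0,1.08],[0,0,0],1],[[0,0,1.2],[0,0,0],1],[[0,0,1.32],[0,0,0],1],[[0,0,1.44],[0,0,0],1]])

```text
clock: 4.33
tcp_pos: [0.4567, 0.2956, 0.2167]
ee_rot: [-0.003, 0.173, 0.985, -0.025]
ft_force: [-0.2, 0.1, 0.1]
gripper_width: 1.002
```

```bash
cat > corr.py <<'E'
# usage: corr.py x y z yaw  -> turn & shift to reach tool-down pose at tcp xyz with tool-x yaw
import sys
from h import *
from cell import read_state
x,y,z,a=map(float,sys.argv[1:5]); s=read_state(); q=s["ee_rot"]
R0=Ro.from_quat([q[1],q[2],q[3],q[0]]); R1=Ro.from_euler("z",a)*Ro.from_euler("x",np.pi)
print("clock",s["clock"],"turn",np.round((R1*R0.inv()).as_rotvec(),3),"shift mm",np.round((np.array([x,y,z])-s["tcp_pos"])*1000,1),"qpos",np.round(s["qpos"],2),"F",np.round(s["ft_force"],1),"w",round(s["gripper_width"],3))
E
python3 corr.py 0.48 0.31 0.2 3.197
```

```text
clock 4.3333 turn [ 0.05  -0.005  0.403] shift mm [ 23.3  14.4 -16.7] qpos [ 0.59  0.33 -0.1   1.17 -0.03  0.94] F [-0.2  0.1  0.1] w 1.002
```

Call:
jog_arm(moves=[[[0.015,0,0.12],[5,5,-5],1],[[0.03,0,0.24],[10,10,-10],1],[[0.045,-0.005,0.36],[20,14,-16],1],[[0.05,-0.005,0.403],[23,14,-17],1],[[0.05,-0.005,0.403],[23,14,-17],1],[[0.05,-0.005,0.403],[23,14,-17],1]])

```text
clock: 4.83
tcp_pos: [0.4798, 0.3079, 0.1997]
ee_rot: [-0.0, -0.026, 1.0, -0.0]
ft_force: [-0.5, 0.5, 0.2]
gripper_width: 0.996
```

```bash
python3 look.py w2 wrist wedge
```

```text
4.83 [0.4798 0.3079 0.1997] [-2.000e-04 -2.570e-02  9.997e-01 -3.000e-04] v 0.012 F [-0.48  0.55  0.21] M [-0.03  0.07 -0.01] w 0.996
after [0.4797 0.3083 0.1998]
wedge [(0.79, [332.0, 214.0], 2761), (0.67, [260.0, 319.0], 1113), (0.59, [347.0, 4.0], 328), (0.49, [445.0, 58.0], 1073)]
```

View pics/w2.png

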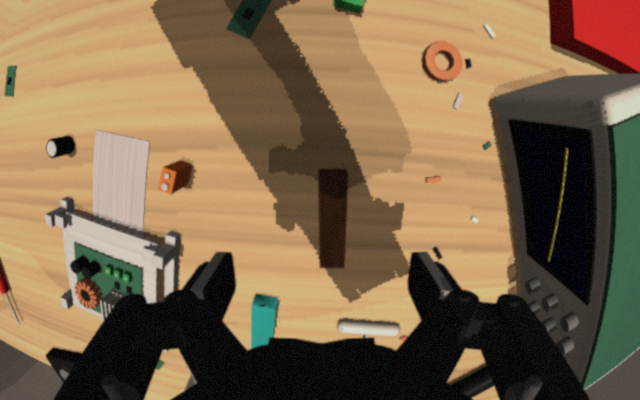

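The wrist view shows the wedge at columns 320–347, rows 169–268. Image up is towards the robot, so the tail is at the top. I'll fit its pose next.

```bash
python3 - <<'E'
from h import *
g=pickle.load(open("w2.pkl","rb"));P=g["pose2"]
m=g["sil_wedge"][0]["pixels"]*1.
for a in (0.055,0.055+np.pi): print([np.round(k,4) for k in fit([(g,m,P)],W,[.525,.322,a])])
# dark threshold mask
hsv=cv2.cvtColor(g["img"],cv2.COLOR_RGB2HSV); roi=(slice(150,285),slice(305,362))
L=g["img"][...,0].astype(int); 
x,_=fit([(g,m,P)],W,[.525,.322,.055])
im=g["img"][:,:,::-1].copy(); im=cv2.resize(im,None,fx=4,fy=4,interpolation=cv2.INTER_CUBIC)
uv=proj(g,place(W,*x),P); 
for i,j in [(0,1),(2,3),(0,2),(1,3),(4,5),(6,7),(4,6),(5,7),(0,4),(1,5)]:
    cv2.line(im,*[tuple(((uv[k]+.5)*4).astype(int)) for k in (i,j)],(0,255,255),1)
cv2.imwrite("pics/w2fit.png",im[560:1160,1160:1500])
E
```

```text
[array([0.5287, 0.3216, 0.0617]), np.float64(0.0293)]
[array([0.5282, 0.3215, 3.1873]), np.float64(0.1269)]
```

View pics/w2fit.png

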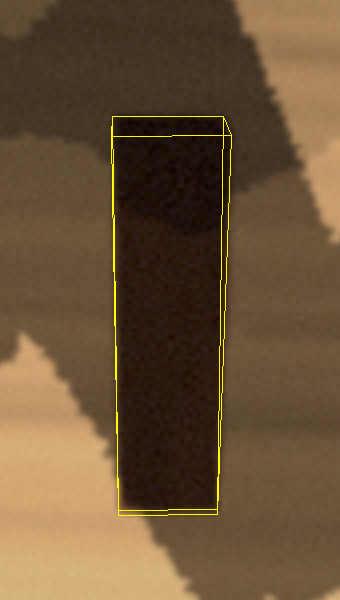

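```bash
python3 corr.py 0.4905 0.3197 0.04 3.2036
```

```text
clock 4.9333 turn [-0.     0.     0.009] shift mm [  10.8   11.1 -159.9] qpos [ 0.57  0.36 -0.11  1.1  -0.    0.52] F [-1.   0.1  0. ] w 0.999
```

Call:
jog_arm(moves=[[[0,0,0.009],[4,4,-20],1],[[0,0,0.009],[8,8,-50],1],[[0,0,0.009],[11,11,-80],1],[[0,0,0.009],[11,11,-110],1],[[0,0,0.009],[11,11,-135],1],[[0,0,0.009],[11,11,-150],1],[[0,0,0.009],[11,11,-160],1],[[0,0,0.009],[11,11,-160],1],[[0,0,0.009],[11,11,-160],1]])

```text
clock: 5.68
tcp_pos: [0.4908, 0.3196, 0.0402]
ee_rot: [0.0, -0.031, 1.0, -0.0]
ft_force: [0.6, 0.5, -0.1]
gripper_width: 0.998
```

```bash
python3 corr.py 0.4905 0.3197 0.014 3.2036; python3 look.py w3 wrist wedge
```

```text
clock 5.6833 turn [0.    0.    0.001] shift mm [ -0.3   0.1 -26.2] qpos [ 0.58  0.51 -0.31  0.75 -0.    0.52] F [ 0.6  0.5 -0.1] w 0.998
5.68 [0.4908 0.3196 0.0402] [ 0.     -0.0307  0.9995 -0.    ] v 0.026 F [ 0.62  0.49 -0.12] M [ 0.04 -0.09 -0.03] w 0.998
after [0.4914 0.3201 0.041 ]
wedge [(0.57, [324.0, 262.0], 7363)]
```

View pics/w3.png

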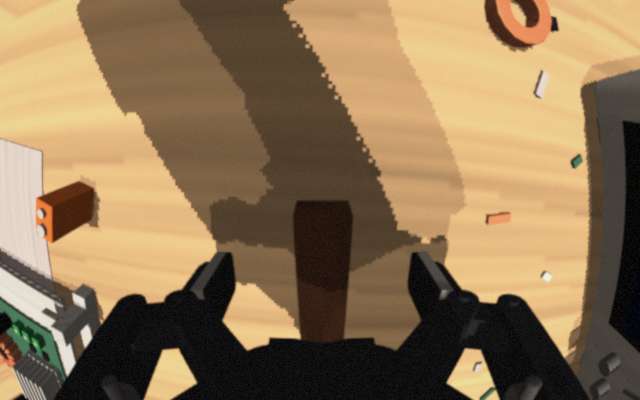

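```bash
python3 - <<'E'
from h import *
g=pickle.load(open("w3.pkl","rb"));P=g["pose2"]
print(proj(g,place(W,.5287,.3216,.062),P)[[4,5]])
print(toplane(g,[(294,201),(351,201)],.027,P))
E
```

```text
[[290.94910898 213.77078125]
 [351.57381752 213.73126258]]
[[0.46305381 0.30419604 0.027     ]
 [0.46134804 0.33197351 0.027     ]]
```

```bash
python3 - <<'E'
from h import *
g=pickle.load(open("w3.pkl","rb"));P=g["pose2"]
print(proj(g,place(W,.5287,.3216,.062),P)[[0,1,4,5]])
print(toplane(g,[(294.5,201),(350.5,201)],.0,P))
E
```

```text
[[295.28078792 198.46718213]
 [347.19898058 198.43405611]
 [290.94910898 213.77078125]
 [351.57381752 213.73126258]]
[[0.47130029 0.30251485 0.        ]
 [0.46931125 0.33490518 0.        ]]
```

Call:
jog_arm(moves=[[[0,0,0],[0,0,-10],1],[[0,0,0],[0,0,-20],1],[[0,0,0],[0,0,-26],1],[[0,0,0],[0,0,-26],1],[[0,0,0],[0,0,-26],0.2],[[0,0,0],[0,0,-26],0],[[0,0,0],[0,0,-26],-0.2],[[0,0,0],[0,0,-26],-0.4],[[0,0,0],[0,0,-26],-0.7],[[0,0,0],[0,0,-26],-1],[[0,0,0],[0,0,-26],-1],[[0,0,0],[0,0,-26],-1]], force=60)

```text
clock: 6.78
tcp_pos: [0.4922, 0.3206, 0.016]
ee_rot: [0.002, -0.031, 1.0, 0.001]
ft_force: [-0.1, -0.0, 4.4]
gripper_width: 0.336
```

Call:
jog_arm(moves=[[[0,0,0],[0,0,0],-1],[[0,0,0],[0,0,0],-1],[[0,0,0],[0,0,0],-1]])

```text
clock: 7.03
tcp_pos: [0.4922, 0.3206, 0.016]
ee_rot: [0.002, -0.031, 1.0, 0.001]
ft_force: [-0.7, 0.7, 2.5]
gripper_width: 0.337
```

```bash
python3 corr.py 0.4905 0.3197 0.014 3.2036
```

```text
clock 7.0333 turn [-0.002  0.003  0.   ] shift mm [-1.7 -0.9 -2. ] qpos [ 0.58  0.54 -0.34  0.69 -0.    0.52] F [-0.7  0.7  2.5] w 0.337
```

Call:
jog_arm(moves=[[[0,0,0],[0,0,10],-1],[[0,0,0],[0,0,25],-1],[[0,0,0],[0,0,45],-1],[[0,0,0],[0,0,70],-1],[[0,0,-0.03],[0,-15,90],-1],[[0,0,-0.06],[-5,-40,90],-1],[[0,0,-0.1],[-12,-70,90],-1],[[0,0,-0.13],[-20,-105,90],-1],[[0,0,-0.16],[-30,-140,90],-1],[[0,0,-0.2],[-38,-175,90],-1],[[0,0,-0.237],[-46,-210,90],-1],[[0,0,-0.237],[-54,-240,90],-1]])

```text
clock: 8.03
tcp_pos: [0.437, 0.0787, 0.1063]
ee_rot: [0.002, 0.088, 0.996, 0.001]
ft_force: [0.4, -0.6, -1.4]
gripper_width: 0.334
```

Call:
jog_arm(moves=[[[0,0,0],[0,-14,0],-1],[[0,0,0],[0,-22,0],-1],[[0,0,0],[0,-22,0],-1],[[0,0,0],[0,-22,0],-1]])

```text
clock: 8.37
tcp_pos: [0.4377, 0.057, 0.1067]
ee_rot: [0.002, 0.089, 0.996, 0.001]
ft_force: [0.7, 1.1, -0.1]
gripper_width: 0.338
```

```bash
python3 corr.py 0.4384 0.0537 0.05 2.967; python3 look.py w4 wrist wedge;python3 look.py s4 side wedge
```

```text
clock 8.3667 turn [-0.002  0.004  0.003] shift mm [  0.7  -3.3 -56.7] qpos [ 0.13  0.23 -0.57  0.77  0.    0.31] F [ 0.7  1.1 -0.1] w 0.338
8.37 [0.4377 0.057  0.1067] [0.0022 0.0886 0.9961 0.001 ] v 0.025 F [ 0.7   1.09 -0.11] M [ 0.03  0.04 -0.  ] w 0.338
after [0.4378 0.0574 0.1066]
wedge [(0.85, [324.0, 268.0], 7956), (0.74, [574.0, 9.0], 587)]
8.47 [0.4377 0.0576 0.1065] [2.000e-03 8.780e-02 9.961e-01 8.000e-04] v 0.008 F [ 0.17  0.53 -0.86] M [-0.02 -0.02 -0.01] w 0.334
after [0.4376 0.0577 0.1064]
wedge [(0.86, [326.0, 204.0], 301), (0.65, [243.0, 256.0], 486), (0.57, [392.0, 322.0], 708)]
```

View pics/w4.png

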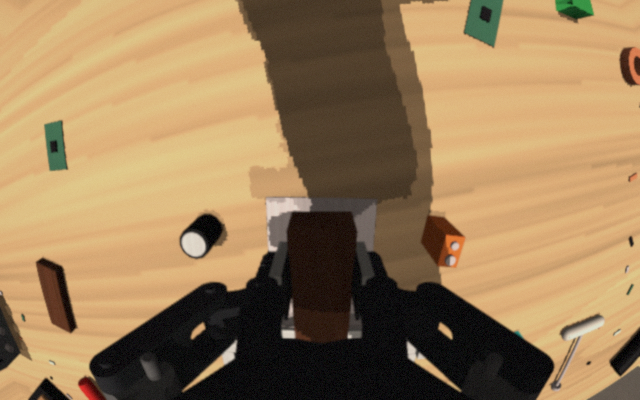

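View pics/s4.png

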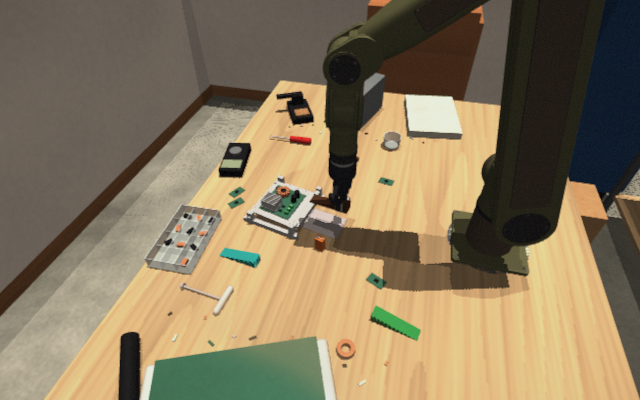

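```bash
python3 - <<'E'
from h import *
g=pickle.load(open("w4.pkl","rb"));P=g["pose2"]
im=g["img"][185:350,230:420]; cv2.imwrite("pics/w4c.png",cv2.resize(im[:,:,::-1],None,fx=4,fy=3.6,interpolation=cv2.INTER_CUBIC))
for z in (.001,.004,.008):
    q=toplane(g,[(267,199),(376.5,199)],z,P); print(z,q[:,:2].tolist(),-np.arctan2(*(q[1]-q[0])[[0,1]]),np.linalg.norm(q[1]-q[0]),q.mean(0))
# where should tail corners be for wedge at tool: tail 23 behind
print(proj(g,place(W,*(P[0][:2]+.037*np.array([np.cos(-.178),np.sin(-.178)])),-.178,P[0][2]-.0155),P)[[0,1,4,5]])
E
```

```text
0.001 [[0.4271262867280542, 0.014635436516182293], [0.4425963758034408, 0.10114033457127786]] -0.17696410991638845 0.08787730676074951 [0.43486133 0.05788789 0.001     ]
0.004 [[0.4263465392255467, 0.015331509565347415], [0.4416198029724658, 0.10073580924051272]] -0.17696410991638867 0.08675924727940182 [0.43398317 0.05803366 0.004     ]
0.008 [[0.4253068758888701, 0.016259606964234244], [0.44031770586449903, 0.10019644213282586]] -0.17696410991638797 0.08526850130427155 [0.43281229 0.05822802 0.008     ]
[[292.50959418 211.87565314]
 [352.66704788 211.92341179]
 [286.97393581 232.85540851]
 [358.94088586 232.8816603 ]]
```

View pics/w4c.png

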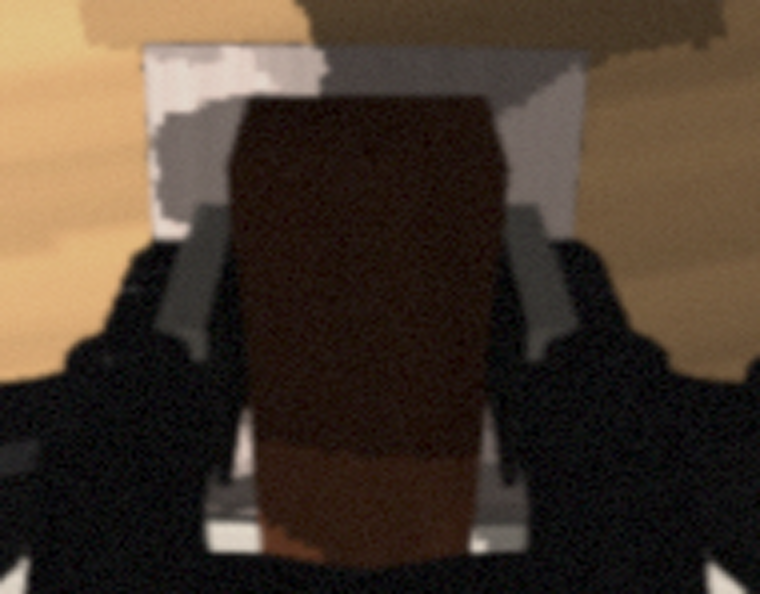

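Call:
jog_arm(moves=[[[-0.001,0.004,0.001],[0,-1,-20],-1],[[-0.001,0.004,0.001],[0,-1,-40],-1],[[-0.001,0.004,0.001],[0,-1,-58],-1],[[-0.001,0.004,0.001],[0,-1,-70],-1],[[-0.001,0.004,0.001],[0,-1,-78],-1],[[-0.001,0.004,0.001],[0,-1,-78],-1],[[-0.001,0.004,0.001],[0,-1,-78],-1],[[-0.001,0.004,0.001],[0,-1,-78],-1]])

```text
clock: 9.23
tcp_pos: [0.4382, 0.057, 0.0289]
ee_rot: [0.0, 0.087, 0.996, 0.0]
ft_force: [0.1, -0.2, -0.1]
gripper_width: 0.337
```

```bash
python3 corr.py 0.4378 0.0567 0.026 2.9645;  python3 look.py s5 side; python3 - <<'E'
import cv2
a=cv2.imread("pics/s5.png")[150:270,230:390]; cv2.imwrite("pics/s5c.png",cv2.resize(a,None,fx=5,fy=5,interpolation=cv2.INTER_CUBIC))
E
```

```text
clock 9.2333 turn [-0.     0.001 -0.003] shift mm [-0.4 -0.3 -2.9] qpos [ 0.13  0.33 -0.68  0.56  0.    0.3 ] F [ 0.1 -0.2 -0.1] w 0.337
9.23 [0.4382 0.057  0.0289] [4.000e-04 8.670e-02 9.962e-01 1.000e-04] v 0.009 F [ 0.08 -0.23 -0.08] M [-0.   -0.01 -0.05] w 0.337
after [0.4384 0.057  0.0291]
```

View pics/s5c.png

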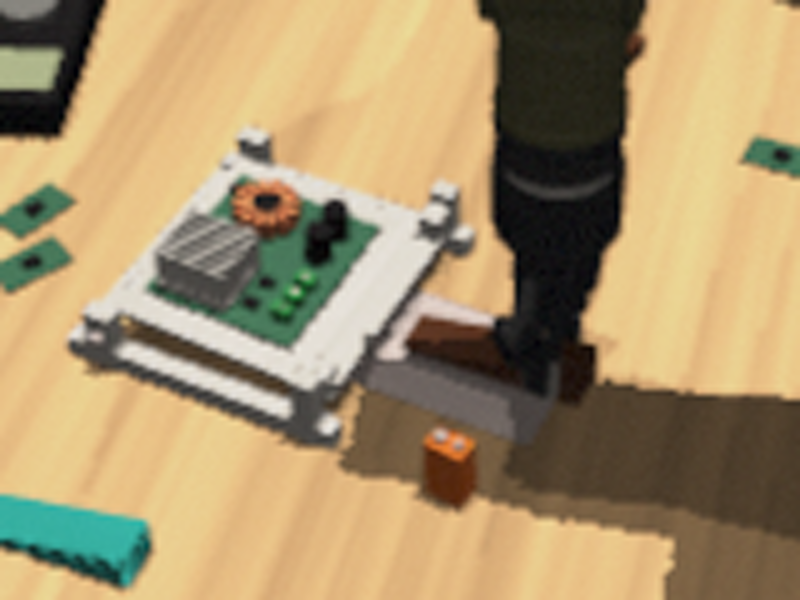

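Call:
jog_arm(moves=[[[0,0,0],[0,0,-1.5],-1],[[0,0,0],[0,0,-3],-1],[[0,0,0],[0,0,-4],-1],[[0,0,0],[0,0,-5],-1],[[0,0,0],[0,0,-5],-1]])

```text
clock: 9.7
tcp_pos: [0.4382, 0.0569, 0.024]
ee_rot: [0.001, 0.087, 0.996, 0.0]
ft_force: [-0.8, 0.0, -1.1]
gripper_width: 0.335
```

Call:
jog_arm(moves=[[[0,0,0],[0,0,-0.7],-1],[[0,0,0],[0,0,-1.4],-1],[[0,0,0],[0,0,-1.4],-1]])

```text
clock: 9.95
tcp_pos: [0.4381, 0.0569, 0.0225]
ee_rot: [0.0, 0.087, 0.996, 0.0]
ft_force: [-0.2, -0.3, -1.3]
gripper_width: 0.334
```

Call:
jog_arm(moves=[[[0,0,0],[0,0,-0.7],-1],[[0,0,0],[0,0,-1.4],-1],[[0,0,0],[0,0,-1.4],-1]])

```text
clock: 10.2
tcp_pos: [0.438, 0.0569, 0.0209]
ee_rot: [0.0, 0.087, 0.996, 0.0]
ft_force: [-0.1, 0.0, -0.9]
gripper_width: 0.337
```

Call:
jog_arm(moves=[[[0,0,0],[0,0,-0.6],-1],[[0,0,0],[0,0,-1.2],-1],[[0,0,0],[0,0,-1.2],-1]])

```text
clock: 10.45
tcp_pos: [0.4379, 0.0569, 0.0196]
ee_rot: [0.0, 0.087, 0.996, 0.0]
ft_force: [-0.1, -0.4, -0.5]
gripper_width: 0.334
```

Call:
jog_arm(moves=[[[0,0,0],[0,0,-0.5],-1],[[0,0,0],[0,0,-1],-1],[[0,0,0],[0,0,-1],-1]])

```text
clock: 10.7
tcp_pos: [0.4378, 0.0568, 0.0185]
ee_rot: [0.0, 0.087, 0.996, 0.0]
ft_force: [0.6, 0.3, -0.6]
gripper_width: 0.335
```

Call:
jog_arm(moves=[[[0,0,0],[0,0,-0.4],-1],[[0,0,0],[0,0,-0.8],-1],[[0,0,0],[0,0,-0.8],-1]])

```text
clock: 10.95
tcp_pos: [0.4378, 0.0568, 0.0176]
ee_rot: [0.0, 0.087, 0.996, 0.0]
ft_force: [-0.5, 0.4, -1.1]
gripper_width: 0.338
```

Call:
jog_arm(moves=[[[0,0,0],[0,0,-0.4],-1],[[0,0,0],[0,0,-0.8],-1],[[0,0,0],[0,0,-0.8],-1]])

```text
clock: 11.2
tcp_pos: [0.4378, 0.0569, 0.0172]
ee_rot: [0.0, 0.087, 0.996, 0.0]
ft_force: [-1.2, -0.4, 5.0]
gripper_width: 0.335
```

Sole felt at about 1.3 mm above the bench. That means the lip will sit about 88 mm from the tip at level, and the gripping fingers would foul it. I'll push most of the way while gripping, then finish by pushing on the tail face.

Call:
jog_arm(moves=[[[0,0,0],[3.9,-0.7,-0.3],-1],[[0,0,0],[7.9,-1.4,-0.3],-1],[[0,0,0],[11.8,-2.1,-0.3],-1],[[0,0,0],[15.7,-2.8,-0.3],-1],[[0,0,0],[19.7,-3.5,-0.3],-1],[[0,0,0],[23.6,-4.2,-0.3],-1],[[0,0,0],[27.6,-4.9,-0.3],-1],[[0,0,0],[31.5,-5.6,-0.3],-1],[[0,0,0],[35.4,-6.3,-0.3],-1],[[0,0,0],[39.4,-7,-0.3],-1],[[0,0,0],[42,-7.5,-0.3],-1],[[0,0,0],[42,-7.5,-0.3],-1]])

```text
clock: 12.2
tcp_pos: [0.4813, 0.0493, 0.0172]
ee_rot: [0.001, 0.087, 0.996, 0.0]
ft_force: [0.6, -0.6, 4.7]
gripper_width: 0.336
```

```bash
python3 corr.py 0.4378 0.0567 0.0172 2.9645;  python3 look.py s6 side; python3 look.py w6 wrist; python3 - <<'E'
import cv2
a=cv2.imread("pics/s6.png")[150:270,230:390]; cv2.imwrite("pics/s6c.png",cv2.resize(a,None,fx=5,fy=5,interpolation=cv2.INTER_CUBIC))
E
```

```text
clock 12.2 turn [-0.     0.002 -0.003] shift mm [-43.5   7.4  -0. ] qpos [ 0.1   0.41 -0.6   0.57  0.    0.28] F [ 0.6 -0.6  4.7] w 0.336
12.2 [0.4813 0.0493 0.0172] [1.100e-03 8.700e-02 9.962e-01 2.000e-04] v 0.01 F [ 0.59 -0.57  4.74] M [-0.03 -0.08  0.05] w 0.336
after [0.4813 0.0493 0.0172]
12.25 [0.4813 0.0493 0.0172] [1.300e-03 8.700e-02 9.962e-01 2.000e-04] v 0.008 F [-0.23  0.44  2.9 ] M [-0.02 -0.2   0.01] w 0.33
after [0.4813 0.0493 0.0172]
```

View pics/s6c.png

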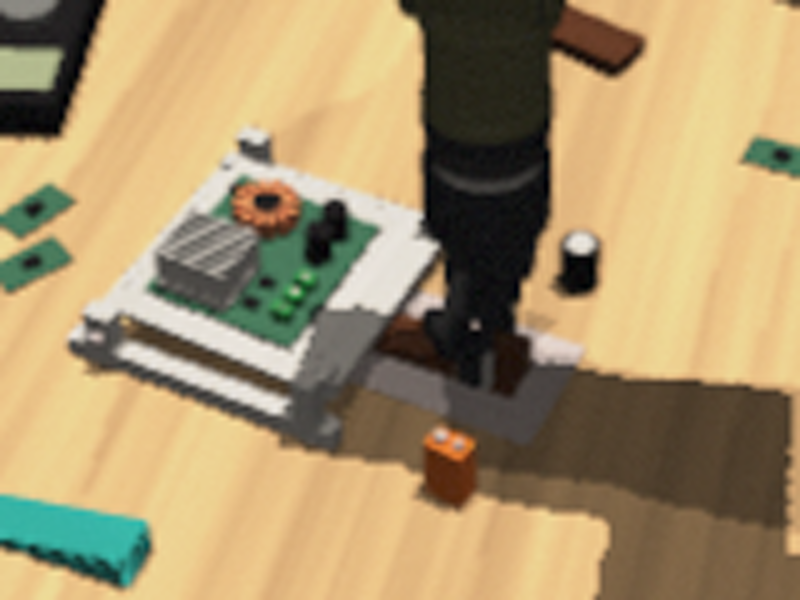

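View pics/w6.png

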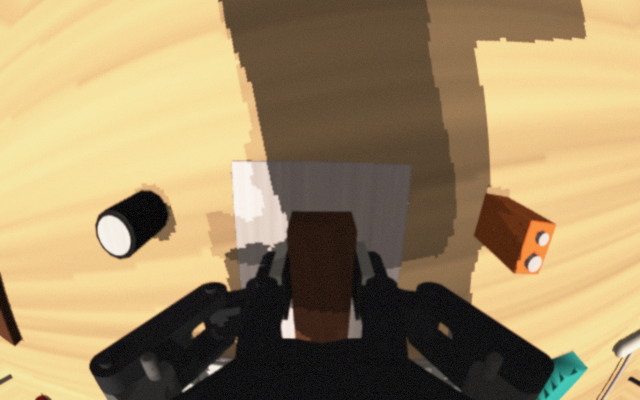

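```bash
python3 - <<'E'
from h import *
g=pickle.load(open("w6.pkl","rb"));P=g["pose2"]
q=toplane(g,[(233,160),(410.5,165),(229,270),(401,265)],.0013,P); m=(q[0]+q[1])/2
print(q[:,:2],-np.arctan2(*(q[1]-q[0])[[0,1]]),np.linalg.norm(q[1]-q[0]),m)
for a in (-.177,-.185,-.195):
  d=np.array([np.cos(a),np.sin(a)]);n=np.array([-d[1],d[0]]); r=P[0][:2]-m[:2]; print(a,"U",m[:2]+.12*d,"tcp along from lip",r@d-.12,"lat",r@n)
E
```

```text
[[ 0.42486673  0.01467761]
 [ 0.44240701  0.10003469]
 [ 0.48361999 -0.00390103]
 [ 0.49661739  0.09025063]] -0.20267156673706166 0.08714064564847293 [0.43363687 0.05735615 0.0013    ]
-0.177 U [0.55176203 0.03622688] tcp along from lip -0.07169883267901876 lat 0.0004660918038816231
-0.185 U [0.55158922 0.03528256] tcp along from lip -0.07170410700278766 lat 0.0008524821059048733
-0.195 U [0.55136259 0.03410416] tcp along from lip -0.0717150464562937 lat 0.0013353903628516475
```

Call:
jog_arm(moves=[[[0,0,0],[2,-0.4,-0.3],-1],[[0,0,0],[3.9,-0.8,-0.3],-1],[[0,0,0],[5.9,-1.2,-0.3],-1],[[0,0,0],[7.9,-1.5,-0.3],-1],[[0,0,0],[9.8,-1.9,-0.3],-1],[[0,0,0],[11.8,-2.2,-0.3],-1],[[0,0,0],[13,-2.4,-0.3],-1],[[0,0,0],[13,-2.4,-0.3],-1]])

```text
clock: 12.97
tcp_pos: [0.494, 0.047, 0.0172]
ee_rot: [0.001, 0.087, 0.996, 0.0]
ft_force: [-1.6, -0.3, 7.7]
gripper_width: 0.334
```

Call:
jog_arm(moves=[[[0,0,0],[1,-0.2,-0.3],-1],[[0,0,0],[2,-0.4,-0.3],-1],[[0,0,0],[3,-0.6,-0.3],-1],[[0,0,0],[3,-0.6,-0.3],-1]])

```text
clock: 13.3
tcp_pos: [0.4965, 0.0465, 0.0172]
ee_rot: [0.001, 0.087, 0.996, 0.0]
ft_force: [-2.7, 0.5, 7.8]
gripper_width: 0.336
```

Call:
jog_arm(moves=[[[0,0,0],[1,-0.2,-0.3],-1],[[0,0,0],[2,-0.4,-0.3],-1],[[0,0,0],[3,-0.6,-0.3],-1],[[0,0,0],[4,-0.8,-0.3],-1],[[0,0,0],[4,-0.8,-0.3],-1]])

```text
clock: 13.72
tcp_pos: [0.4998, 0.0458, 0.0172]
ee_rot: [0.0, 0.087, 0.996, 0.0]
ft_force: [-3.2, -0.2, 7.9]
gripper_width: 0.335
```

Call:
jog_arm(moves=[[[0,0,0],[1,-0.2,-0.2],-1],[[0,0,0],[2,-0.4,-0.2],-1],[[0,0,0],[3,-0.6,-0.2],-1],[[0,0,0],[4,-0.8,-0.2],-1],[[0,0,0],[5,-0.9,-0.2],-1],[[0,0,0],[6,-1.1,-0.2],-1],[[0,0,0],[7,-1.3,-0.2],-1],[[0,0,0],[8,-1.5,-0.2],-1],[[0,0,0],[9,-1.6,-0.2],-1],[[0,0,0],[9,-1.6,-0.2],-1]])

```text
clock: 14.55
tcp_pos: [0.5051, 0.0446, 0.0172]
ee_rot: [-0.003, 0.087, 0.996, 0.001]
ft_force: [-8.2, 1.5, 14.2]
gripper_width: 0.334
```

Call:
jog_arm(moves=[[[0,0,0],[1,-0.2,-0.2],-1],[[0,0,0],[2,-0.4,-0.2],-1],[[0,0,0],[3,-0.6,-0.2],-1],[[0,0,0],[4,-0.8,-0.2],-1],[[0,0,0],[5,-0.9,-0.2],-1],[[0,0,0],[6,-1.1,-0.2],-1],[[0,0,0],[7,-1.3,-0.2],-1],[[0,0,0],[7,-1.3,-0.2],-1]])

```text
clock: 15.22
tcp_pos: [0.5087, 0.0437, 0.0171]
ee_rot: [-0.006, 0.086, 0.996, 0.001]
ft_force: [-8.1, 1.7, 13.7]
gripper_width: 0.337
```

```bash
python3 corr.py 0.5517 0.0358 0.0172 2.9645;  python3 look.py s7 side; python3 look.py w7 wrist; python3 - <<'E'
import cv2
a=cv2.imread("pics/s7.png")[150:270,230:390]; cv2.imwrite("pics/s7c.png",cv2.resize(a,None,fx=5,fy=5,interpolation=cv2.INTER_CUBIC))
E
```

```text
clock 15.2167 turn [-0.003 -0.012 -0.004] shift mm [43.  -7.9  0.1] qpos [ 0.08  0.45 -0.52  0.62  0.    0.26] F [-8.1  1.7 13.7] w 0.337
15.22 [0.5087 0.0437 0.0171] [-0.006   0.0864  0.9962  0.0011] v 0.005 F [-8.13  1.74 13.65] M [0.26 1.32 0.  ] w 0.337
after [0.5087 0.0437 0.0171]
15.27 [0.5087 0.0437 0.0171] [-0.0059  0.0864  0.9962  0.0011] v 0.002 F [-8.54  1.47 13.38] M [0.3  1.28 0.06] w 0.337
after [0.5087 0.0437 0.0171]
```

View pics/s7c.png

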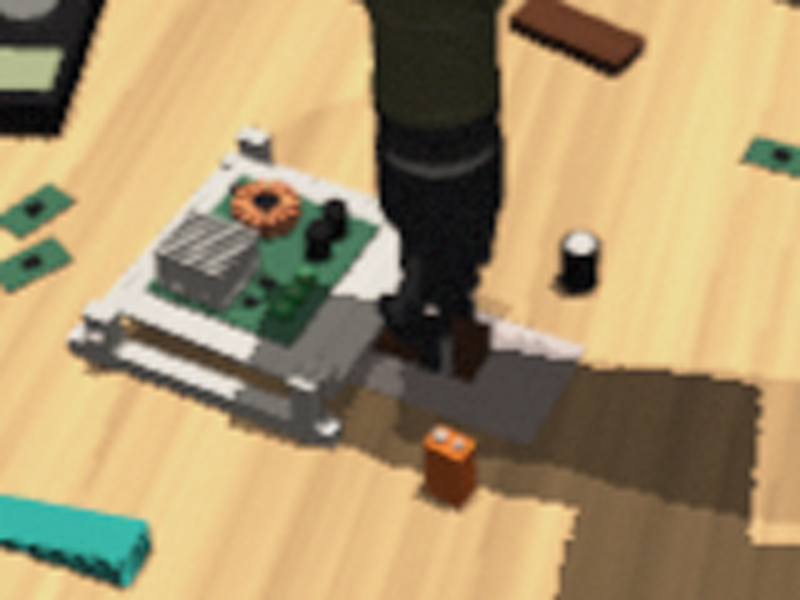

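View pics/w7.png

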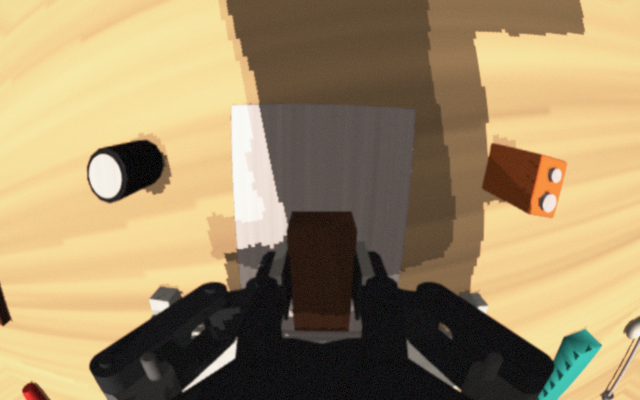

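Call:
jog_arm(moves=[[[0,0,0],[0,0,0],-1],[[0,0,0],[0,0,0],0.1],[[0,0,0],[0,0,0],0.3],[[0,0,0],[0,0,0],0.3],[[0,0,0],[0,0,0],0.3],[[0,0,0],[0,0,0],0.3]])

```text
clock: 15.82
tcp_pos: [0.5086, 0.0437, 0.0168]
ee_rot: [-0.006, 0.086, 0.996, 0.001]
ft_force: [-0.2, -0.1, 0.7]
gripper_width: 0.652
```

```bash
python3 corr.py 0.5517 0.0358 0.0172 2.9645
```

```text
clock 15.8167 turn [-0.003 -0.012 -0.004] shift mm [43.1 -7.9  0.4] qpos [ 0.08  0.45 -0.52  0.62  0.    0.26] F [-0.2 -0.1  0.7] w 0.652
```

Call:
jog_arm(moves=[[[0,-0.006,0],[0,0,3],0.3],[[-0.003,-0.012,-0.004],[-1,0.2,6],0.3],[[-0.003,-0.012,-0.004],[-10,1.8,8],0.3],[[-0.003,-0.012,-0.004],[-20,3.6,8],0.3],[[-0.003,-0.012,-0.004],[-30,5.4,8],0.3],[[-0.003,-0.012,-0.004],[-40,7.2,8],0.3],[[-0.003,-0.012,-0.004],[-50,8.9,8],0],[[-0.003,-0.012,-0.004],[-55,9.8,8],-0.5],[[-0.003,-0.012,-0.004],[-55,9.8,8],-1],[[-0.003,-0.012,-0.004],[-55,9.8,8],-1],[[-0.003,-0.012,-0.004],[-55,9.8,8],-1],[[-0.003,-0.012,-0.004],[-55,9.8,8],-1]], force=40)

```text
clock: 16.82
tcp_pos: [0.4546, 0.0535, 0.025]
ee_rot: [0.001, 0.088, 0.996, 0.0]
ft_force: [0.5, 0.6, -0.5]
gripper_width: -0.001
```

```bash
python3 corr.py 0.5517 0.0358 0.0172 2.9645;  python3 look.py s8 side; python3 look.py w8 wrist; python3 - <<'E'
import cv2
a=cv2.imread("pics/s8.png")[150:270,230:390]; cv2.imwrite("pics/s8c.png",cv2.resize(a,None,fx=5,fy=5,interpolation=cv2.INTER_CUBIC))
E
```

```text
clock 16.8167 turn [-0.     0.001  0.   ] shift mm [ 97.1 -17.7  -7.8] qpos [ 0.12  0.36 -0.65  0.56  0.    0.29] F [ 0.5  0.6 -0.5] w -0.001
16.82 [0.4546 0.0535 0.025 ] [5.000e-04 8.850e-02 9.961e-01 1.000e-04] v 0.003 F [ 0.49  0.62 -0.45] M [-0.    0.03  0.04] w -0.001
after [0.4545 0.0534 0.0249]
16.87 [0.4545 0.0534 0.0249] [4.000e-04 8.850e-02 9.961e-01 1.000e-04] v 0.002 F [-0.1  -0.08 -0.05] M [ 0.    0.01 -0.01] w 0.002
after [0.4543 0.0534 0.0249]
```

View pics/s8c.png

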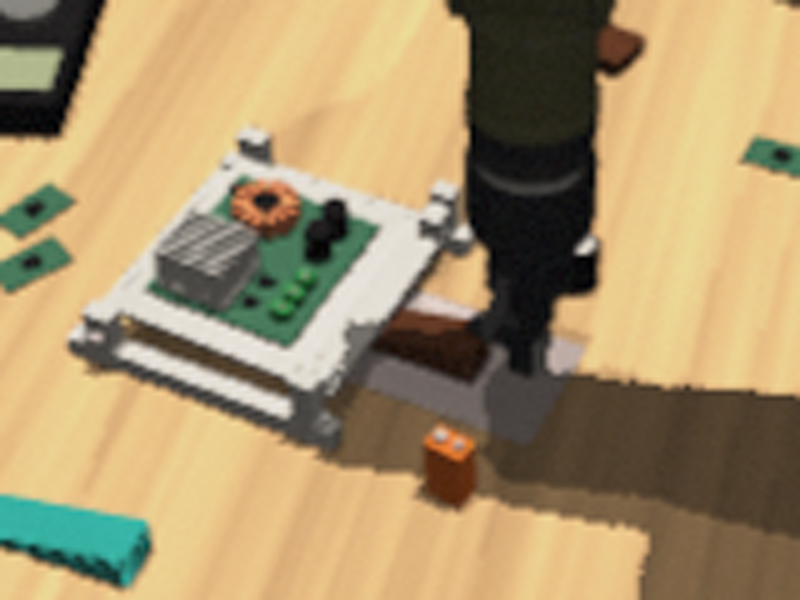

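View pics/w8.png

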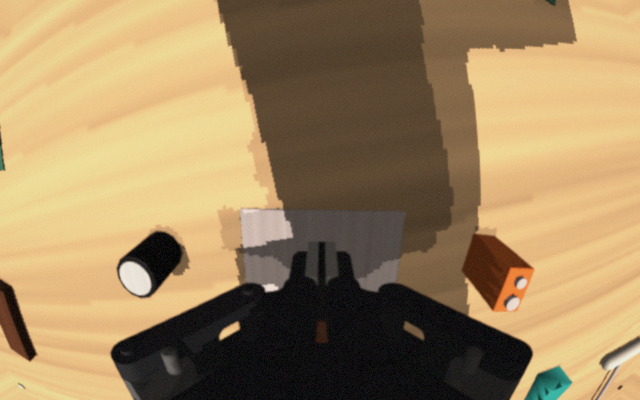

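Call:
jog_arm(moves=[[[0,0.001,0],[0,0,-4],-1],[[0,0.001,0],[3,-0.5,-7],-1],[[0,0.001,0],[6,-1.1,-7],-1],[[0,0.001,0],[9,-1.6,-7],-1],[[0,0.001,0],[12,-2.2,-7],-1],[[0,0.001,0],[14,-2.5,-7],-1],[[0,0.001,0],[16,-2.9,-7],-1],[[0,0.001,0],[16,-2.9,-7],-1]])

```text
clock: 17.58
tcp_pos: [0.4711, 0.0505, 0.018]
ee_rot: [0.0, 0.089, 0.996, 0.0]
ft_force: [-0.1, 0.3, -0.0]
gripper_width: -0.001
```

Call:
jog_arm(moves=[[[0,0,0],[1,-0.2,0],-1],[[0,0,0],[2,-0.4,0],-1],[[0,0,0],[3,-0.5,0],-1],[[0,0,0],[4,-0.7,0],-1],[[0,0,0],[5,-0.9,0],-1],[[0,0,0],[5,-0.9,0],-1]])

```text
clock: 18.08
tcp_pos: [0.4742, 0.0498, 0.0176]
ee_rot: [-0.002, 0.088, 0.996, 0.0]
ft_force: [-5.2, 1.1, 2.5]
gripper_width: 0.0
```

Call:
jog_arm(moves=[[[0,0,0],[1,-0.2,0],-1],[[0,0,0],[2,-0.4,0],-1],[[0,0,0],[3,-0.5,0],-1],[[0,0,0],[4,-0.7,0],-1],[[0,0,0],[5,-0.9,0],-1],[[0,0,0],[5,-0.9,0],-1]])

```text
clock: 18.58
tcp_pos: [0.4793, 0.0488, 0.0175]
ee_rot: [-0.002, 0.089, 0.996, 0.0]
ft_force: [-3.4, -0.5, -0.4]
gripper_width: -0.002
```

Call:
jog_arm(moves=[[[0,0,0],[2,-0.4,0],-1],[[0,0,0],[3,-0.5,0],-1],[[0,0,0],[4,-0.7,0],-1],[[0,0,0],[5,-0.9,0],-1],[[0,0,0],[6,-1.1,0],-1],[[0,0,0],[7,-1.3,0],-1],[[0,0,0],[8,-1.4,0],-1],[[0,0,0],[9,-1.6,0],-1],[[0,0,0],[10,-1.8,0],-1],[[0,0,0],[11,-2,0],-1],[[0,0,0],[12,-2.2,0],-1],[[0,0,0],[12,-2.2,0],-1]])

```text
clock: 19.58
tcp_pos: [0.4917, 0.0465, 0.0174]
ee_rot: [-0.001, 0.089, 0.996, 0.0]
ft_force: [-3.6, 0.2, -1.1]
gripper_width: 0.001
```

```bash
python3 corr.py 0.5517 0.0358 0.0172 2.9645;  python3 look.py s9 side; python3 look.py w9 wrist; python3 - <<'E'
import cv2
a=cv2.imread("pics/s9.png")[150:270,230:390]; cv2.imwrite("pics/s9c.png",cv2.resize(a,None,fx=5,fy=5,interpolation=cv2.INTER_CUBIC))
E
```

```text
clock 19.5833 turn [-0.    -0.003  0.   ] shift mm [ 60.  -10.7  -0.2] qpos [ 0.09  0.42 -0.57  0.59  0.    0.27] F [-3.6  0.2 -1.1] w 0.001
19.58 [0.4917 0.0465 0.0174] [-1.400e-03  8.860e-02  9.961e-01  1.000e-04] v 0.003 F [-3.59  0.23 -1.1 ] M [ 0.1   0.65 -0.01] w 0.001
after [0.4917 0.0465 0.0175]
19.63 [0.4917 0.0465 0.0175] [-1.300e-03  8.860e-02  9.961e-01  1.000e-04] v 0.003 F [-3.27  0.36 -0.85] M [ 0.15  0.65 -0.02] w -0.001
after [0.4917 0.0465 0.0175]
```

View pics/s9c.png

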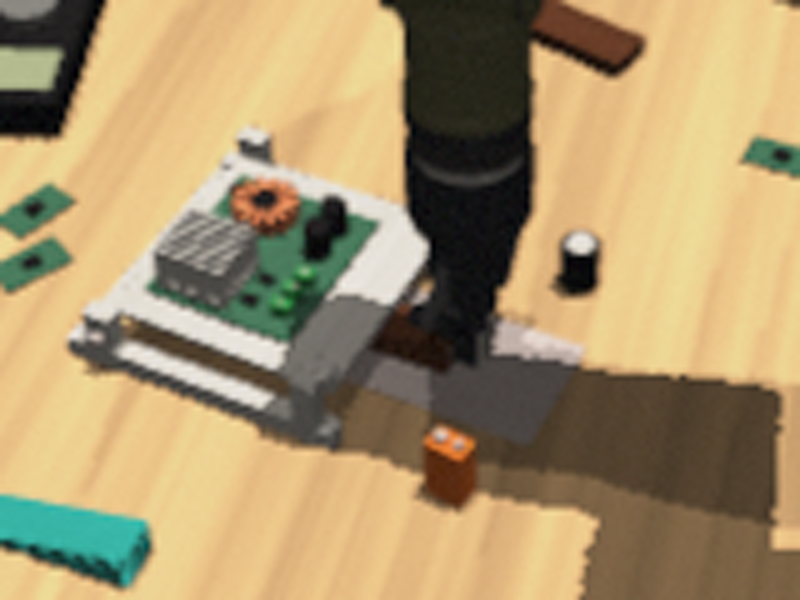

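Call:
jog_arm(moves=[[[0,0,0],[2,-0.4,0],-1],[[0,0,0],[3,-0.5,0],-1],[[0,0,0],[4,-0.7,0],-1],[[0,0,0],[5,-0.9,0],-1],[[0,0,0],[6,-1.1,0],-1],[[0,0,0],[7,-1.3,0],-1],[[0,0,0],[8,-1.4,0],-1],[[0,0,0],[9,-1.6,0],-1],[[0,0,0],[10,-1.8,0],-1],[[0,0,0],[10,-1.8,0],-1]])

```text
clock: 20.52
tcp_pos: [0.5021, 0.0446, 0.0175]
ee_rot: [-0.001, 0.089, 0.996, 0.0]
ft_force: [-3.6, 1.0, -1.8]
gripper_width: -0.001
```

Call:
jog_arm(moves=[[[0,0,0],[1,-0.2,0],-1],[[0,0,0],[2,-0.4,0],-1],[[0,0,0],[3,-0.5,0],-1],[[0,0,0],[4,-0.7,0],-1],[[0,0,0],[4,-0.7,0],-1]])

```text
clock: 20.93
tcp_pos: [0.5065, 0.0439, 0.0175]
ee_rot: [-0.001, 0.089, 0.996, 0.0]
ft_force: [-2.5, 0.6, -1.5]
gripper_width: 0.003
```

Call:
jog_arm(moves=[[[0,0,0],[1,-0.2,0],-1],[[0,0,0],[2,-0.4,0],-1],[[0,0,0],[3,-0.5,0],-1],[[0,0,0],[3,-0.5,0],-1]])

```text
clock: 21.27
tcp_pos: [0.5097, 0.0433, 0.0175]
ee_rot: [-0.001, 0.089, 0.996, 0.0]
ft_force: [-4.0, -0.6, -0.9]
gripper_width: -0.003
```

Call:
jog_arm(moves=[[[0,0,0],[1,-0.2,0],-1],[[0,0,0],[2,-0.4,0],-1],[[0,0,0],[2.5,-0.5,0],-1],[[0,0,0],[2.5,-0.5,0],-1]])

```text
clock: 21.6
tcp_pos: [0.51, 0.0432, 0.0173]
ee_rot: [-0.003, 0.089, 0.996, 0.0]
ft_force: [-7.2, 2.2, 3.6]
gripper_width: 0.004
```

Call:
jog_arm(moves=[[[0,0,0],[1,-0.2,0],-1],[[0,0,0],[2,-0.4,0],-1],[[0,0,0],[2.5,-0.5,0],-1],[[0,0,0],[2.5,-0.5,0],-1]])

```text
clock: 21.93
tcp_pos: [0.51, 0.0432, 0.0173]
ee_rot: [-0.005, 0.088, 0.996, 0.001]
ft_force: [-8.7, 2.7, 4.7]
gripper_width: 0.003
```

```bash
python3 corr.py 0.5517 0.0358 0.0172 2.9645;  python3 look.py s10 side; python3 look.py w10 wrist; python3 - <<'E'
import cv2
a=cv2.imread("pics/s10.png")[150:270,230:390]; cv2.imwrite("pics/s10c.png",cv2.resize(a,None,fx=5,fy=5,interpolation=cv2.INTER_CUBIC))
E
```

```text
clock 21.9333 turn [-0.002 -0.01  -0.   ] shift mm [41.7 -7.4 -0.1] qpos [ 0.08  0.45 -0.51  0.62  0.    0.26] F [-8.7  2.7  4.7] w 0.003
21.93 [0.51   0.0432 0.0173] [-5.000e-03  8.830e-02  9.961e-01  8.000e-04] v 0.001 F [-8.75  2.67  4.67] M [0.45 1.6  0.03] w 0.003
after [0.51   0.0432 0.0173]
21.98 [0.51   0.0432 0.0173] [-5.000e-03  8.840e-02  9.961e-01  8.000e-04] v 0.002 F [-8.83  2.62  3.85] M [ 0.41  1.57 -0.01] w -0.0
after [0.51   0.0432 0.0173]
```

View pics/s10c.png

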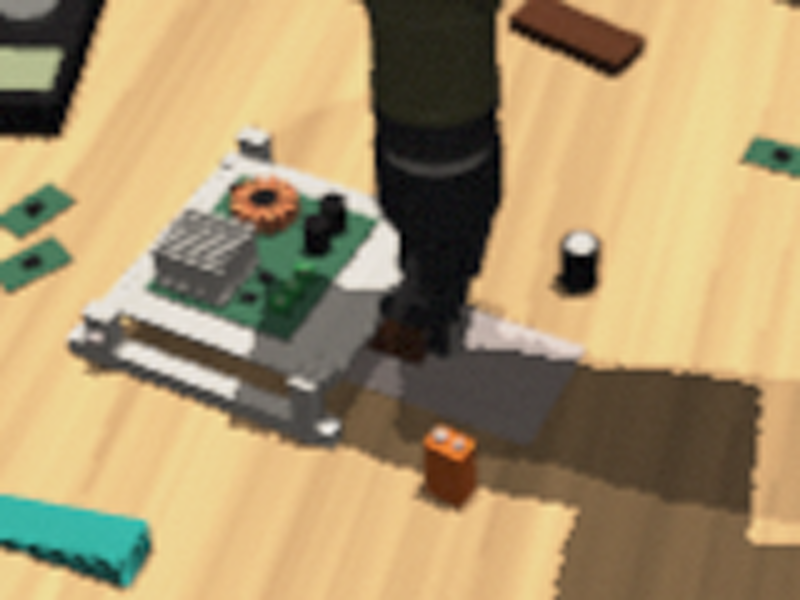

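View pics/w10.png

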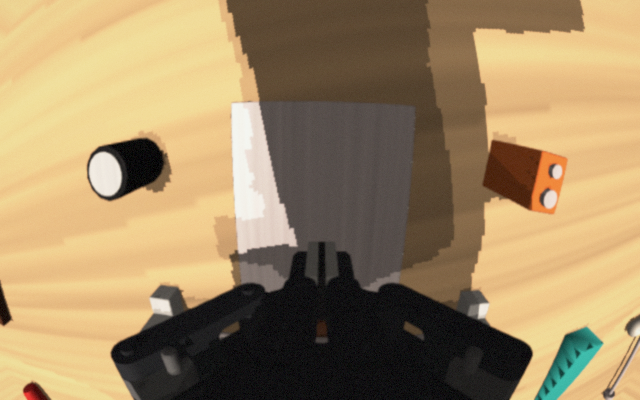

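Call:
jog_arm(moves=[[[0,0,0],[1.5,-0.3,0],-1],[[0,0,0],[2.5,-0.5,0],-1],[[0,0,0],[3,-0.5,0],-1],[[0,0,0],[3.5,-0.6,0],-1],[[0,0,0],[3.5,-0.6,0],-1],[[0,0,0],[3.5,-0.6,0],-1]])

```text
clock: 22.53
tcp_pos: [0.51, 0.0431, 0.0171]
ee_rot: [-0.008, 0.088, 0.996, 0.001]
ft_force: [-10.4, 2.7, 5.8]
gripper_width: 0.001
```

Call:
jog_arm(moves=[[[0,0,0],[2,-0.4,0],-1],[[0,0,0],[3,-0.5,0],-1],[[0,0,0],[4,-0.7,0],-1],[[0,0,0],[4.5,-0.8,0],-1],[[0,0,0],[4.5,-0.8,0],-1],[[0,0,0],[4.5,-0.8,0],-1]])

```text
clock: 23.03
tcp_pos: [0.5101, 0.0429, 0.0168]
ee_rot: [-0.012, 0.088, 0.996, 0.002]
ft_force: [-10.9, 2.8, 7.3]
gripper_width: -0.002
```

```bash
python3 corr.py 0.5517 0.0358 0.0172 2.9645
```

```text
clock 23.0333 turn [-0.005 -0.024 -0.001] shift mm [41.6 -7.1  0.4] qpos [ 0.08  0.46 -0.5   0.64  0.01  0.26] F [-10.9   2.8   7.3] w -0.002
```

Call:
jog_arm(moves=[[[0,-0.006,0],[2,-0.4,0],-1],[[-0.001,-0.012,0],[3,-0.5,0.3],-1],[[-0.003,-0.018,0],[3.5,-0.6,0.3],-1],[[-0.003,-0.023,0],[4,-0.7,0.5],-1],[[-0.003,-0.023,0],[4,-0.7,0.5],-1],[[-0.003,-0.023,0],[4,-0.7,0.5],-1]])

```text
clock: 23.53
tcp_pos: [0.5101, 0.0429, 0.0166]
ee_rot: [-0.004, 0.088, 0.996, 0.002]
ft_force: [-10.7, 3.1, 2.5]
gripper_width: 0.0
```

```bash
python3 corr.py 0.5517 0.0358 0.0172 2.9645
```

```text
clock 23.5333 turn [-0.004 -0.007 -0.002] shift mm [41.6 -7.1  0.6] qpos [ 0.08  0.45 -0.52  0.61  0.    0.26] F [-10.7   3.1   2.5] w 0.0
```

Call:
jog_arm(moves=[[[0,-0.002,0],[2,-0.4,0],-1],[[-0.001,-0.004,0],[4,-0.7,0.3],-1],[[-0.002,-0.007,0],[5,-0.9,0.5],-1],[[-0.004,-0.01,0],[6,-1.1,0.5],-1],[[-0.004,-0.01,0],[6,-1.1,0.5],-1],[[-0.004,-0.01,0],[6,-1.1,0.5],-1]])

```text
clock: 24.03
tcp_pos: [0.5103, 0.0427, 0.0163]
ee_rot: [-0.004, 0.087, 0.996, 0.001]
ft_force: [-13.5, 3.9, 6.4]
gripper_width: 0.003
```

```bash
python3 corr.py 0.5517 0.0358 0.0172 2.9645
```

```text
clock 24.0333 turn [-0.002 -0.007 -0.003] shift mm [41.4 -6.9  0.9] qpos [ 0.08  0.45 -0.52  0.61  0.    0.26] F [-13.5   3.9   6.4] w 0.003
```

Call:
jog_arm(moves=[[[0,-0.002,0],[3,-0.5,0],-1],[[-0.001,-0.004,0],[5,-0.9,0.3],-1],[[-0.002,-0.007,0],[6,-1.1,0.5],-1],[[-0.002,-0.01,0],[7,-1.3,0.5],-1],[[-0.002,-0.01,0],[7,-1.3,0.5],-1],[[-0.002,-0.01,0],[7,-1.3,0.5],-1],[[-0.002,-0.01,0],[7,-1.3,0.5],-1]])

```text
clock: 24.62
tcp_pos: [0.5104, 0.0425, 0.0159]
ee_rot: [-0.005, 0.087, 0.996, 0.001]
ft_force: [-14.5, 4.7, 8.0]
gripper_width: 0.001
```

```bash
python3 corr.py 0.5517 0.0358 0.0172 2.9645; python3 look.py w11 wrist
```

```text
clock 24.6167 turn [-0.003 -0.01  -0.004] shift mm [41.3 -6.7  1.3] qpos [ 0.08  0.45 -0.52  0.62  0.    0.25] F [-14.5   4.7   8. ] w 0.001
24.62 [0.5104 0.0425 0.0159] [-0.0049  0.0866  0.9962  0.0011] v 0.002 F [-14.52   4.7    8.05] M [ 0.78  2.85 -0.02] w 0.001
after [0.5103 0.0425 0.0159]
```

About 15.2 N along the push direction, with less than 0.5 mm of movement since the stops were met. Now I'll back off and check.

Call:
jog_arm(moves=[[[0,0,0],[0,0,0],-1],[[0,0,0],[-3,0.5,0.5],-1],[[0,-0.01,0],[-10,1.8,2],-1],[[0,-0.01,0],[-20,3.5,6],-1],[[0,-0.01,0],[-35,6.2,15],-1],[[0,-0.01,0],[-55,9.7,30],-1],[[0,-0.01,0],[-75,13.2,50],-1],[[0,-0.01,0],[-95,16.8,75],-1],[[0,-0.01,0],[-115,20.3,100],-1],[[0,-0.01,0],[-130,23,120],-1],[[0,-0.01,0],[-130,23,120],-1],[[0,-0.01,0],[-130,23,120],-1]])

```text
clock: 25.67
tcp_pos: [0.3821, 0.0658, 0.1377]
ee_rot: [0.003, 0.086, 0.996, 0.002]
ft_force: [-0.0, -0.1, -0.5]
gripper_width: -0.001
```

```bash
python3 look.py s12 side carrier wedge; python3 look.py w12 wrist wedge; python3 look.py t12 top carrier; python3 - <<'E'
import cv2
a=cv2.imread("pics/s12.png")[150:270,230:390]; cv2.imwrite("pics/s12c.png",cv2.resize(a,None,fx=5,fy=5,interpolation=cv2.INTER_CUBIC))
E
```

```text
25.67 [0.3821 0.0658 0.1377] [0.0032 0.0863 0.9963 0.0021] v 0.048 F [-0.03 -0.12 -0.48] M [-0.02 -0.04  0.02] w -0.001
after [0.382  0.0657 0.1368]
carrier [(0.58, [287.0, 205.0], 1779), (0.51, [314.0, 218.0], 98), (0.25, [340.0, 154.0], 162)]
wedge [(0.76, [240.0, 256.0], 435), (0.67, [395.0, 321.0], 747)]
25.82 [0.3812 0.0654 0.1356] [5.000e-04 8.670e-02 9.962e-01 1.500e-03] v 0.016 F [-0.06 -0.14 -0.42] M [-0.02 -0.02 -0.01] w 0.001
after [0.3809 0.0654 0.1353]
wedge [(0.9, [557.0, 42.0], 2283), (0.51, [321.0, 330.0], 182)]
25.92 [0.3807 0.0653 0.1351] [-4.000e-04  8.680e-02  9.962e-01  1.300e-03] v 0.006 F [ 0.    0.61 -0.39] M [0.   0.01 0.06] w -0.004
after [0.3805 0.0653 0.1351]
carrier [(0.97, [316.0, 151.0], 2279)]
```

View pics/s12c.png

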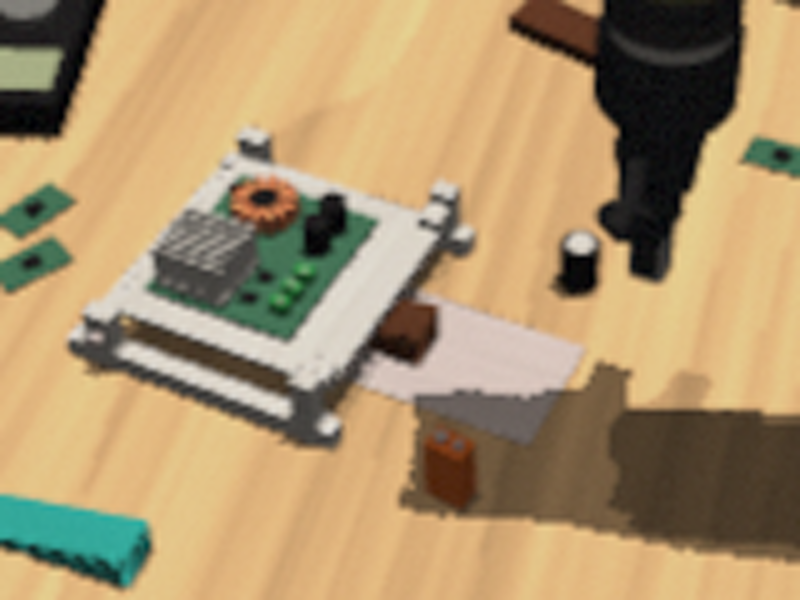

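View pics/w12.png

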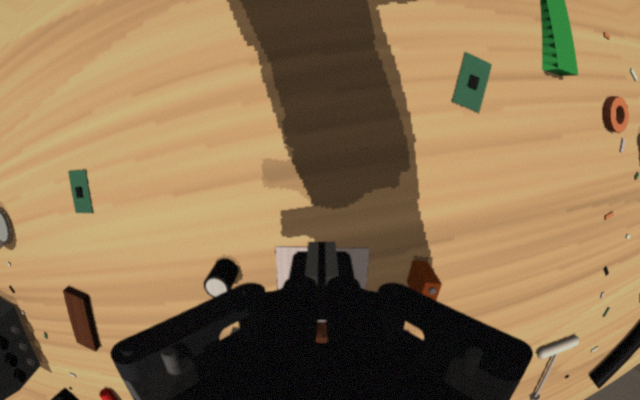

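```bash
python3 - <<'E'
from h import *
d=pickle.load(open("d0.pkl","rb")); a=0
U=np.array([.5517,.0355]);y=-.178
def C(p,pitch): # carrier coords (x lip->hinge from hinge, y, z)
    c,s=np.cos(pitch),np.sin(pitch); x,yy,z=p; xr=c*x+ s*z*-0; 
    x2=c*x-s*(-z) if 0 else c*x+s*z; z2=-s*x*-1*1+c*z if 0 else s*x+c*z
    x2=c*x-s*z
    H=np.array([U[0]+.15*np.cos(y),U[1]+.15*np.sin(y)])
    return np.r_[H+[np.cos(y)*x2-np.sin(y)*yy,np.sin(y)*x2+np.cos(y)*yy],.027+z2]
for cam,f in (("side","s12"),("top","t12")):
    g0=d[cam];g1=pickle.load(open(f+".pkl","rb"))
    A=cv2.cvtColor(g0["img"],cv2.COLOR_RGB2GRAY);B=cv2.cvtColor(g1["img"],cv2.COLOR_RGB2GRAY)
    for nm,p in (("front",(-.105,.02,.012)),("frontR",(-.10,-.03,.012)),("rear",(-.03,.0,.012))):
        q0=proj(g0,C(p,.06))[0];q1=proj(g1,C(p,0))[0]
        u,v=q0.round().astype(int);h=9
        T=A[v-h:v+h+1,u-h:u+h+1];S=B[v-h-8:v+h+9,u-h-8:u+h+9]
        k=4;T=cv2.resize(T,None,fx=k,fy=k,interpolation=cv2.INTER_CUBIC);S=cv2.resize(S,None,fx=k,fy=k,interpolation=cv2.INTER_CUBIC)
        r=cv2.matchTemplate(S,T,cv2.TM_CCOEFF_NORMED);_,m,_,l=cv2.minMaxLoc(r)
        print(cam,nm,q0.round(1),"expected",(q1-q0).round(2),"measured",(np.array(l)/k-8).round(2),round(m,3))
# wedge tail position from side/top & other objects moved?
    for nm in ("static objs",):
        D=cv2.absdiff(A,B)
E
python3 - <<'E'
import sys;sys.path.insert(0,".")
from h import *
import cv2
a=pickle.load(open("t12.pkl","rb"))["img"][90:280,190:470,::-1]; cv2.imwrite("pics/t12c.png",cv2.resize(a,None,fx=2.8,fy=2.8,interpolation=cv2.INTER_CUBIC))
E
```

```text
side front [290.5 209.9] expected [-0.29 -1.46] measured [-0.5 -1.5] 0.988
side frontR [296.5 199.4] expected [-0.26 -1.39] measured [-0.5  -1.25] 0.984
side rear [273.  198.2] expected [-0.23 -0.47] measured [-0.5  -0.75] 0.903
top front [306.5 160.7] expected [ 0.01 -0.63] measured [-0.25 -0.75] 0.978
top frontR [321.9 162.2] expected [ 0.08 -0.6 ] measured [ 0.   -0.75] 0.988
top rear [317.1 139.6] expected [ 0.05 -0.36] measured [ 0.   -0.25] 0.932
```

View pics/t12c.png

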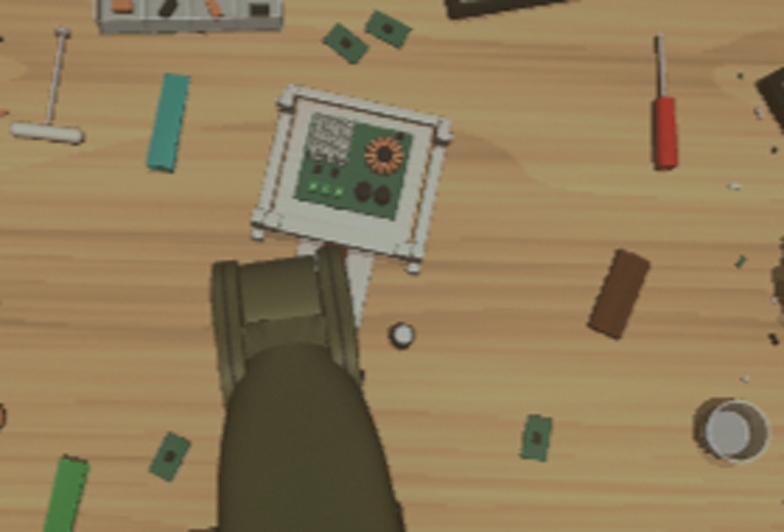

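```bash
python3 -c "
from cell import *
s=read_state();print(s['clock'],s['tcp_pos'],s['ft_force'],s['gripper_width']);print(hand_in())"
```

```text
26.0167 [0.38039204 0.06535184 0.1351471 ] [-0.21159239  0.28455327 -0.30171719] -0.0004474524563987237
the job is handed in; nothing more can be done
None
```

The wedge is driven in under the middle of the lip, the carrier looks level against its stops, and the job was handed in at 26 s.

- **Grip:** I held the plain dark wedge about 23 mm from its tail instead of at the marked grip point. At the marked point the fingers would have come too close to the lip.
- **Insertion:** I felt the sole plate at about 1.3 mm above the bench and slid the wedge in thin end first. Part-way in, the tool had tipped and was pressing the wedge onto the sole with about 14 N. I let go and pushed on the tail face with closed fingers instead.
- **Tightening:** The push stayed at 3 to 5 N while the carrier lifted, then rose steeply where I had worked out it should be level. I built it up to about 15 N, and the wedge moved less than 0.5 mm more. The arm then backed off clear.

**Last checks:**
- The board's shift in the side and top pictures matches the 0.06 rad rise to level within about 0.3 px. That is coarse, because the whole shift is only 1.5 px.
- The wedge stayed straight in the middle after I let go, with its tail about 32 mm out from the lip.
- The force reading was about zero, so the arm is touching nothing.
- The battery and capacitor look untouched in the last side picture, and I saw nothing else out of place.
- I did not push the wedge again after letting go to test how tight it stayed.

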